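# Draw a board from under the bench shelf and lay it out for varnishing

### The arm

A 6-joint arm with a two-finger parallel gripper is mounted at the origin on the work surface. World frame = base frame: x ahead of the robot, y to its left, z up, the work surface at z = 0. Lengths are in m, angles in rad, forces in N, time in s.
With the tool pointing down it reaches from about 0.25 to 0.8 m from the base axis. Payload 3.9 kg.
Tool frame: the origin (TCP) lies on the centre line of the jaws, within the pads' length; the fingertips stand 14 mm ahead of it and the grasp point (between the pads) lies 5 mm behind it (ctrl.tip_reach is the distance from the TCP to the fingertips, in m); y points along the fingers, z is the direction in which the jaws open and shut, and the axes are right-handed (so a half turn about y gives the same grasp; the last joint's range is limited). The gripper opens to 85 mm and grips with 20 to 120 N. Pads are 22 mm wide; open, the fingers measure 114 mm over their backs; the gripper's body (76 mm by 85 mm) begins 54 mm behind the grasp point. The pads swing forward as they close: fully open they stand 13 mm farther back than shut.
Start: joints at [1.177, 0.26, -0.138, 1.173, 0, 1.571], TCP at [0.201, 0.485, 0.245] pointing down, gripper open.
Joint ranges: [-2.78, 2.78], [-0.83, 1.72], [-1.28, 1.37], [-1.9, 2.12], [-1.57, 1.48], [-3.14, 3.14]. Speed limits (rad/s): [2.57, 2.57, 3.14, 3.14, 3.14, 3.14].

### API

Orientations are given as a unit quaternion [x, y, z, w].
In Python, from plant import ctrl gives the robot as it stands. Calls block until the motion is done:
- ctrl.move_ptp(position, orientation): joint-space move of the TCP to a pose.
- ctrl.move_l(position, frame=None, rate=0.15): straight line of the TCP; frame=None keeps the orientation; rate is the mean speed in m/s.
- ctrl.move_joints(angles): joint-space move.
- ctrl.set_gripper(opening, newtons=None): opening from 0.0 (shut) to 1.0 (fully open); newtons is the grip in N (None keeps the last); returns when the fingers have stopped.
- ctrl.wait(seconds).
- ctrl.inverse_kinematics(position, orientation): joint angles nearest the present ones, or None.
- ctrl.get_state(): the state.
- ctrl.camera(name): name is "side" or "top" or "wrist"; returns the picture (384x512x3 uint8, blue, green, red); there is no depth.
- ctrl.camera_info(name): a dict with "vertical_fov" (degrees; the focal length in pixels is half the picture's height over the tangent of half this angle, whatever the lens; pixels are square), "cx", "cy" (the principal point, pixels), "k1" (the pictures are not rectified: a ray, as slopes to the right and down, at radius r is drawn at 1 + k1 r^2 times it, then the intrinsics apply), "R" (3x3) and "t" (3): a world point X has camera coordinates R X + t; the wrist camera has in their place "T_tool_cam" (4x4, takes a point from camera to tool coordinates, whose origin is the TCP and whose axes are the tool frame's). Camera axes: x right, y down, z forward; pixel columns grow to the right and rows downward; lengths in m; the calibration is good to about 2 mm. A picture is of the moment at which its call begins: read the wrist's pose just before it. camera_info takes no time and is no camera call.
A pose or a line that the arm cannot do raises ctrl.IKError and nothing moves.
- ctrl.finish_job(): hands the job in, once; it reports no verdict.
The state is a dict: "time": time; "joint_positions": joint angles; "qd": joint speeds; "tau": joint torques, N m; "position": TCP position; "ee_rot": TCP orientation; "wrist_force": force on the tool from outside, world axes, zero at the start; "moment": the same for the moment, N m; "finger_gap": opening from 0.0 (shut) to 1.0 (fully open).
Only numpy, scipy, OpenCV 4.12 (cv2) and the standard library are available. Lean on these libraries where they do the work, as an engineer would, in place of code of your own. Each camera call takes 0.05 s, during which the arm holds its last target.

### The job

The blue board lies flat in a bay under the low bench shelf, too snug to grip: press down on its top and draw it out along the bench towards the robot until at least three quarters of its length is clear of the shelf's front edge. Then pick it up and set it down, without dropping it, across the two cork blocks of the varnishing stand, centred and in line with the stand, and let go. Leave the other two boards, the glue bottle and the tin where they are.

Things in the scene. Friction and masses are not known exactly. Their poses are not given: they have to be found in the camera images.
- rack: Fixed plywood bench shelf. Origin: on the bench, directly below the middle of the shelf's front edge; x points away from the robot, square to that edge; y along the edge; z up. Yaw varies. The shelf spans x 0 to 100 mm and is 370 mm wide; underside 190 mm, top 206 mm above the bench; stock on it rises to 221 mm.
- rack_bays (a point): Mid-length of the middle bay, on the bench; axes as the rack's, 87 mm along its x. Three bays side by side, centre lines at y = -81, 0, +81 mm, each 68 mm wide, open at both ends, parted by fences 13 mm thick, 18 mm high and 165 mm long (rack x 5 to 170). Wooden end panels carry the shelf: 16 mm thick, at y = +-175 mm, rack x 80 to 170, 190 mm high.
- board_blue_centre (a point): Centre (half-way up) of the loose blue board: 170 mm long (its x axis), 56 wide (y), 12 thick, 0.11 to 0.2 kg. It lies flat on the bench lengthwise in any of the three bays, near end (-x) 5 to 18 mm behind the shelf's front edge. Shut fingertips pressed on it with some 6 to 15 N (a few more N does no harm) drag it along.
- board_red_centre (a point): Centre of the red-painted board, same size, in another bay; leave it.
- board_wood_centre (a point): Centre of the plain pale wooden board, same size, in another bay; leave it.
- stand_top (a point): Fixed varnishing stand: the middle between its two cork blocks, level with their tops, 36 mm above the bench. x runs from block to block: the board's length must lie along it (either way round). Blocks: 25 mm along x, 44 along y, 30 high, at x = +-50 mm, on a plywood base 150 x 110 x 6 mm. Yaw varies.
- glue: Bystander: white glue bottle with an orange cap, 56 mm in diameter, 140 mm high; origin at the centre of its underside.
- tin: Bystander: tin with a green label, 84 mm in diameter, 100 mm high; origin at the centre of its underside.
Things that resemble listed ones, but are neither listed nor needed, are in the scene too. Several things look just like the part that bears board_blue_centre: the one meant starts farthest to the robot's left. Of the things that look like the part that bears stand_top, take the one that is farthest to the robot's right at the start.

How it is judged:
On the way, in this order (a step that is already met when the one before it is completed fails the run):
1. the blue board is drawn out flat on the bench until at least about three quarters of it is clear of the shelf's front edge (x of board_blue_centre in the frame of rack below -0.036 m and height (world z) of board_blue_centre below 0.016 m and angle between board_blue_centre's own z axis and vertical below 0.1 rad), for 0.1 s.
2. the board, still held, is lowered onto the cork blocks (horizontal distance between board_blue_centre and stand_top below 0.03 m and height (world z) of board_blue_centre below 0.054 m and contact force between the fingers and board_blue above 0.5 N and contact force between board_blue and stand above 0.2 N), for 0.04 s.
At the end, for the whole second after the job is handed in: The blue board rests level on both cork blocks, at rest and released, its centre within 20 mm of the stand's middle and its length within 0.15 rad of the stand's x axis; the red and plain boards are within 20 mm, and the glue bottle and tin within 30 mm, of where they began (horizontal distance between board_blue_centre and stand_top below 0.02 m and z of board_blue_centre in the frame of stand_top between 0.003 and 0.01 m and angle between the x axis of board_blue_centre and the x axis of stand_top, either way round below 0.15 rad and angle between board_blue_centre's own z axis and vertical below 0.05 rad and linear speed of board_blue below 0.01 m/s and distance of each of board_red_centre, board_wood_centre from where it was at the start of the episode below 0.02 m and distance of each of glue, tin from where it was at the start of the episode below 0.03 m); the robot touches nothing.
It fails at once if the red or the plain board is shifted by more than 20 mm (distance of any of board_red_centre, board_wood_centre from where it was at the start of the episode above 0.02 m).
It fails at once if the glue bottle or the tin is shifted by more than 30 mm or tipped (distance of any of glue, tin from where it was at the start of the episode above 0.03 m or angle between any of glue, tin's own z axis and vertical above 0.35 rad).
It also fails if it takes over 72 s, if anything falls off the work surface, if the arm or the gripper's body presses on something with over 40 N, if the wrist force passes 120 N, or if a joint passes its speed limit or range.

## Working session

There is one attempt and no reset: what is moved stays moved. The work goes in short steps, each a Python script; the robot and the scene stay as the last script left them, time stands still between calls to the robot, and variables do not carry over. Pictures are saved under pics/ and viewed, and the job is handed in when it is done.

```bash
ls -la; mkdir -p pics; python3 - <<'E'
from plant import ctrl
import cv2,json
for n in("side","top","wrist"):
    cv2.imwrite(f"pics/{n}0.png",ctrl.camera(n)); print(n,ctrl.camera_info(n))
print(ctrl.get_state(), ctrl.tip_reach)
E
```

```text
total 12
drwxr-xr-x  3 agent agent 4096 Dec  7 15:21 .
drwxr-xr-x 23 root  root  4096 Dec  7 15:21 ..
drwxr-xr-x  2 agent agent 4096 Dec  7 15:21 pics
side {'vertical_fov': 51.54829978047998, 'cx': 250.9671513904231, 'cy': 187.51709532021673, 'k1': -0.12577249173797933, 'R': array([[ 0.77578771, -0.63080801, -0.01531935],
       [-0.38978196, -0.45999153, -0.7977956 ],
       [ 0.49620908,  0.62489123, -0.60273336]]), 't': array([-0.42209007,  0.19791169,  1.32136363])}
top {'vertical_fov': 44.610025548351615, 'cx': 257.50664700705227, 'cy': 194.05965617050924, 'k1': -0.19360270438298613, 'R': array([[-0.01032317, -0.99976124,  0.0192588 ],
       [-0.99460714,  0.00827844, -0.10338326],
       [ 0.10319915, -0.02022218, -0.99445513]]), 't': array([-0.10333879,  0.46600063,  1.44244488])}
wrist {'vertical_fov': 71.60538607151858, 'cx': 256.75424848351014, 'cy': 192.78251174516058, 'k1': -0.014745692510340415, 'T_tool_cam': array([[ 1.01153409e-03,  9.58694065e-01,  2.84437456e-01,
        -7.11332692e-02],
       [ 1.31034552e-03, -2.84438628e-01,  9.58693356e-01,
        -1.29190092e-01],
       [ 9.99998630e-01, -5.97039662e-04, -1.54393984e-03,
         8.61432071e-04],
       [ 0.00000000e+00,  0.00000000e+00,  0.00000000e+00,
         1.00000000e+00]])}
{'time': 0.15, 'joint_positions': array([ 1.17697931e+00,  2.60578590e-01, -1.39035559e-01,  1.17269161e+00,
        9.10615412e-06,  1.57078638e+00]), 'qd': array([ 0.00060544, -0.00093186,  0.00353828,  0.00192486,  0.00060411,
        0.00059186]), 'tau': array([ 1.01110902e-04, -4.06006086e+01,  2.54166198e+01,  1.26617160e-02,
        4.18570693e-06, -9.24130831e-06]), 'position': array([0.2012649 , 0.48437145, 0.24464632]), 'ee_rot': array([ 0.69396592, -0.1384414 ,  0.13822627, -0.69292047]), 'wrist_force': array([ 0.56752475, -0.60061807, -0.59757833]), 'moment': array([-0.0011536 , -0.00017422,  0.00441489]), 'finger_gap': 1.000009756513072} 0.014
```

View pics/top0.png

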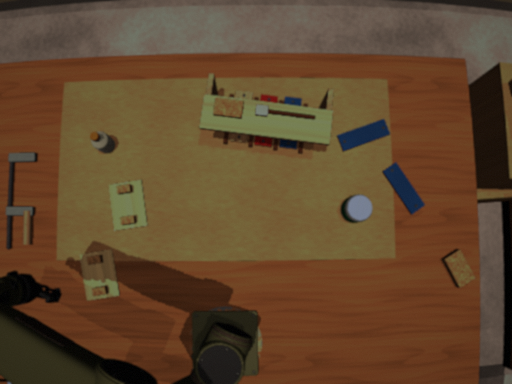

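View pics/side0.png

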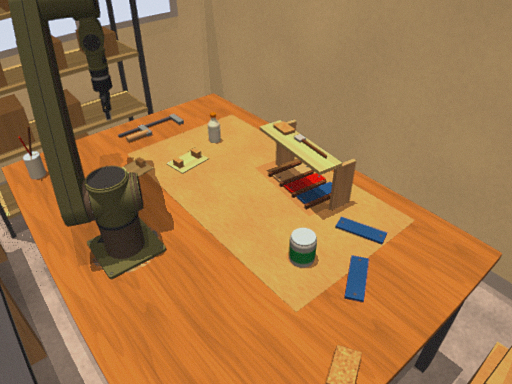

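View pics/wrist0.png

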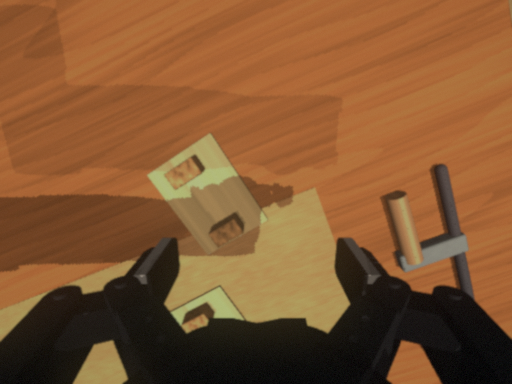

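```bash
cat > h.py <<'E'
import numpy as np, cv2
from scipy.spatial.transform import Rotation as Rn
from plant import ctrl
def cam(n,pose=None):
    i=ctrl.camera_info(n); f=192/np.tan(np.radians(i["vertical_fov"])/2)
    K=np.array([[f,0,i["cx"]],[0,f,i["cy"]],[0,0,1]]); D=np.array([i["k1"],0,0,0.])
    if n=="wrist":
        T=np.eye(4); T[:3,:3]=Rn.from_quat(pose[1]).as_matrix(); T[:3,3]=pose[0]
        C=T@i["T_tool_cam"]; R=C[:3,:3].T; t=-R@C[:3,3]
    else: R,t=np.array(i["R"]),np.array(i["t"])
    return K,D,R,t
def ray(c,px):
    K,D,R,t=c; u=cv2.undistortPoints(np.array(px,float).reshape(-1,1,2),K,D).reshape(-1,2)
    d=np.c_[u,np.ones(len(u))]@R; return -R.T@t,d
def onz(c,px,z):
    o,d=ray(c,px); return o+d*((z-o[2])/d[:,2])[:,None]
def proj(c,X):
    K,D,R,t=c; return cv2.projectPoints(np.array(X,float).reshape(-1,1,3),cv2.Rodrigues(R)[0],t,K,D)[0].reshape(-1,2)
def tri(c1,p1,c2,p2):
    o1,d1=ray(c1,[p1]); o2,d2=ray(c2,[p2]); d1=d1[0]/np.linalg.norm(d1);d2=d2[0]/np.linalg.norm(d2)
    s=np.linalg.lstsq(np.c_[d1,-d2],o2-o1,rcond=None)[0]; a=o1+d1*s[0];b=o2+d2*s[1]
    return (a+b)/2,np.linalg.norm(a-b)
def snap(n,name):
    s=ctrl.get_state(); im=ctrl.camera(n); cv2.imwrite(f"pics/{name}.png",im); 
    np.savez(f"pics/{name}.npz",p=s["position"],q=s["ee_rot"]); return im,cam(n,(s["position"],s["ee_rot"]))
def load(n,name):
    z=np.load(f"pics/{name}.npz"); return cv2.imread(f"pics/{name}.png"),cam(n,(z["p"],z["q"]))
def crop(im,x0,y0,w,h,k,name): cv2.imwrite(f"pics/{name}.png",cv2.resize(im[y0:y0+h,x0:x0+w],None,fx=k,fy=k,interpolation=cv2.INTER_CUBIC))
E
python3 - <<'E'
from h import *
t=cv2.imread("pics/top0.png"); s=cv2.imread("pics/side0.png")
crop(t,190,65,150,100,5,"c_rack"); crop(t,80,120,100,180,3,"c_st"); crop(s,255,110,115,105,6,"c_srack")
E
```

```text
(no output)
```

View pics/c_rack.png

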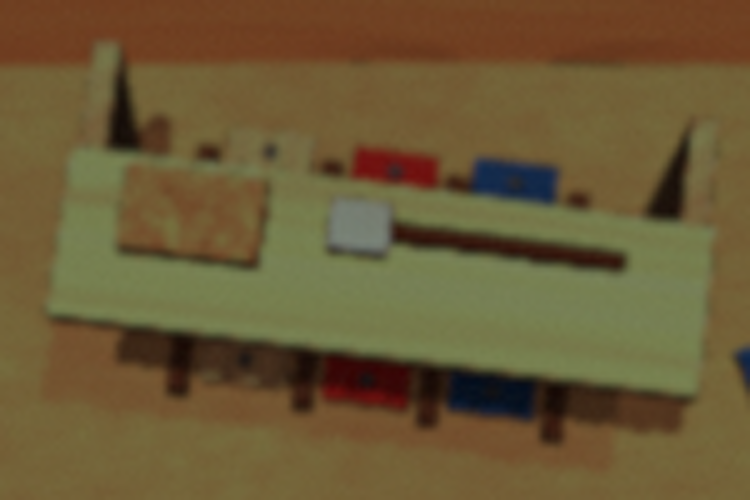

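View pics/c_st.png

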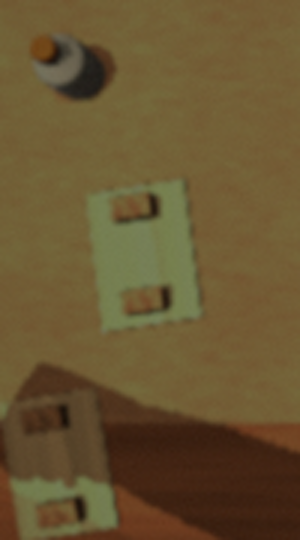

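View pics/c_srack.png

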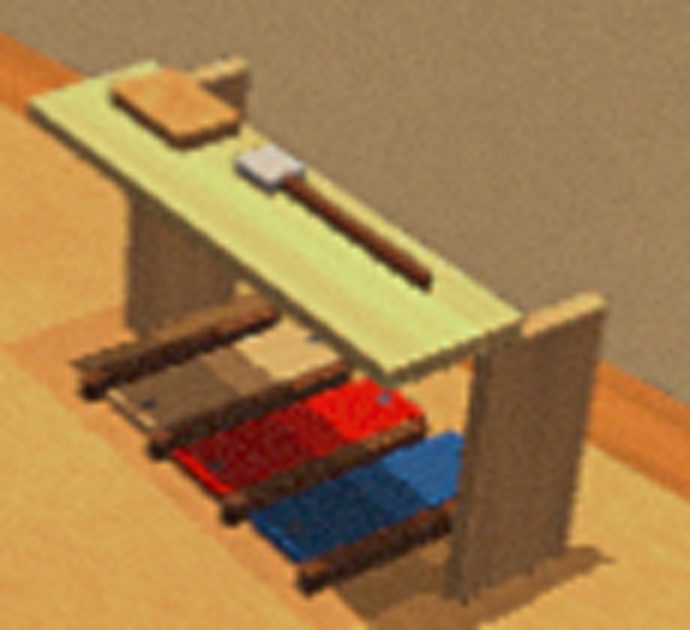

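```bash
python3 - <<'E'
from h import *
np.set_printoptions(precision=4,suppress=True)
t=cv2.imread("pics/top0.png"); c=cam("top"); hsv=cv2.cvtColor(t,cv2.COLOR_BGR2HSV)
f=lambda x,y,x0,y0,k:(x0+(x+.5)/k-.5,y0+(y+.5)/k-.5)
P=[f(*p,190,65,5) for p in [(48,314),(695,392),(712,230),(70,150)]]
X=onz(c,P,.206); print("shelf top",X,np.linalg.norm(X[1]-X[0]),np.linalg.norm(X[3]-X[0]),np.linalg.norm(X[2]-X[1]))
d=X[0]-X[1]; d2=X[3]-X[2]; print("edge yaw (y axis)",np.arctan2(-d[0],d[1]),np.arctan2(-d2[0],d2[1]))
print("front mid",(X[0]+X[1])/2)
# fence front ends (z 18mm top): bottoms of dark bars in crop
print("fence ends z18",onz(c,[f(*p,190,65,5) for p in [(177,393),(302,408),(426,424),(551,440)]],.018))
print("boards near ends z12",onz(c,[f(*p,190,65,5) for p in [(245,388),(365,407),(490,415)]],.012))
print("boards far ends z12",onz(c,[f(*p,190,65,5) for p in [(270,132),(395,150),(514,163)]],.012))
# blobs
m=cv2.inRange(hsv,(100,120,40),(130,255,255))
for k in cv2.findContours(m,0,1)[0]:
    if cv2.contourArea(k)>40: r=cv2.minAreaRect(k); print("blue",r, onz(c,[r[0]],.012))
for name,cor in (("A",[(88,192),(186,180),(202,317),(104,331)]),):
    X=onz(c,[f(*p,80,120,3) for p in cor],.006); print(X,X.mean(0),np.linalg.norm(X-np.roll(X,-1,0),axis=1))
# block contours by hand A
B=onz(c,[f(*p,80,120,3) for p in [(134,207),(146,300)]],.036); print("blocks",B,B.mean(0),np.linalg.norm(B[0]-B[1]),np.arctan2(*(B[0]-B[1])[1::-1]))
B=onz(c,[f(*p,80,120,3) for p in [(44,418),(61,513)]],.036); print("other stand",B.mean(0))
print("glue cap",onz(c,[f(44,47,80,120,3)],.14)); print("tin", onz(c,[(357.5,208)],.1))
E
```

```text
shelf top [[ 0.6354  0.0574  0.206 ]
 [ 0.5887 -0.305   0.206 ]
 [ 0.6828 -0.3181  0.206 ]
 [ 0.7311  0.046   0.206 ]] 0.3654749524656504 0.09645124938296247 0.09508754775689705
edge yaw (y axis) -0.128143542364612 -0.13185750865906418
front mid [ 0.612  -0.1238  0.206 ]
fence ends z18 [[ 0.6299 -0.0057  0.018 ]
 [ 0.6195 -0.0855  0.018 ]
 [ 0.6086 -0.1645  0.018 ]
 [ 0.5978 -0.2444  0.018 ]]
boards near ends z12 [[ 0.6341 -0.049   0.012 ]
 [ 0.6211 -0.1259  0.012 ]
 [ 0.6155 -0.2061  0.012 ]]
boards far ends z12 [[ 0.8054 -0.066   0.012 ]
 [ 0.7928 -0.1476  0.012 ]
 [ 0.7839 -0.2254  0.012 ]]
blue ((403.1577453613281, 187.89346313476562), (49.93927764892578, 15.07136058807373), 55.95406723022461) [[ 0.4826 -0.5818  0.012 ]]
blue ((363.21234130859375, 134.60153198242188), (15.365196228027344, 48.48079299926758), 70.55996704101562) [[ 0.6587 -0.4551  0.012 ]]
blue ((292.4154052734375, 100.67693328857422), (14.884167671203613, 5.457528591156006), 7.125016689300537) [[ 0.772  -0.2251  0.012 ]]
[[0.5048 0.3714 0.006 ]
 [0.5166 0.2635 0.006 ]
 [0.37   0.2442 0.006 ]
 [0.3553 0.3508 0.006 ]] [0.4367 0.3075 0.006 ] [0.1085 0.1478 0.1076 0.1508]
blocks [[0.4845 0.3119 0.036 ]
 [0.3867 0.2974 0.036 ]] [0.4356 0.3047 0.036 ] 0.09878820500961626 0.14736227297300775
other stand [0.2139 0.3973 0.036 ]
glue cap [[0.6338 0.3811 0.14  ]]
tin [[ 0.4126 -0.4063  0.1   ]]
```

```bash
cat >> h.py <<'E'
YAW=-0.132; O=np.array([0.6095,-0.1242,0]); RX=np.array([np.cos(YAW),np.sin(YAW),0]); RY=np.array([-np.sin(YAW),np.cos(YAW),0]); UZ=np.array([0,0,1.])
def W(x,y,z): return O+x*RX+y*RY+z*UZ
def Q(phi,yaw=YAW):
    h=np.array([np.cos(yaw),np.sin(yaw),0]); y=np.sin(phi)*h-np.cos(phi)*UZ; x=np.cos(phi)*h+np.sin(phi)*UZ
    return Rn.from_matrix(np.c_[x,y,np.cross(x,y)]).as_quat()
E
python3 - <<'E'
from h import *
np.set_printoptions(precision=3,suppress=True)
s=ctrl.get_state(); print(Rn.from_quat(s["ee_rot"]).as_matrix())
for deg in (40,45,50):
  for p in ((-.1,-.081,.13),(-.1,-.081,.06),(.04,-.081,.06),(.04,-.081,.028),(-.14,-.081,.03)):
    print(deg,p,ctrl.inverse_kinematics(W(*p),Q(np.radians(deg))))
for p in ((-.065,-.081,.15),(-.065,-.081,.018)): print(ctrl.inverse_kinematics(W(*p),Q(0)))
for z in(.15,.05): print(ctrl.inverse_kinematics([.436,.306,z],Q(0,.138)))
E
```

```text
[[ 0.923 -0.001  0.384]
 [-0.384 -0.001  0.923]
 [-0.    -1.    -0.002]]
40 (-0.1, -0.081, 0.13) [-0.498  0.093 -1.037 -0.224  0.232 -0.285]
40 (-0.1, -0.081, 0.06) [-0.498  0.281 -1.147 -0.522  0.232 -0.285]
40 (0.04, -0.081, 0.06) [-0.393  0.414 -0.846 -0.371  0.167 -0.202]
40 (0.04, -0.081, 0.028) [-0.393  0.482 -0.875 -0.468  0.167 -0.202]
40 (-0.14, -0.081, 0.03) [-0.544  0.359 -1.274 -0.717  0.26  -0.323]
45 (-0.1, -0.081, 0.13) [-0.519  0.116 -1.13  -0.422  0.27  -0.281]
45 (-0.1, -0.081, 0.06) [-0.519  0.345 -1.242 -0.763  0.27  -0.281]
45 (0.04, -0.081, 0.06) [-0.404  0.443 -0.934 -0.573  0.191 -0.195]
45 (0.04, -0.081, 0.028) [-0.404  0.52  -0.96  -0.676  0.191 -0.195]
45 (-0.14, -0.081, 0.03) None
50 (-0.1, -0.081, 0.13) [-0.541  0.167 -1.225 -0.652  0.31  -0.272]
50 (-0.1, -0.081, 0.06) None
50 (0.04, -0.081, 0.06) [-0.415  0.493 -1.017 -0.791  0.216 -0.185]
50 (0.04, -0.081, 0.028) [-0.415  0.58  -1.039 -0.901  0.216 -0.185]
50 (-0.14, -0.081, 0.03) None
[-0.351  0.39  -0.204  0.977  0.    -0.219]
[-0.351  0.521 -0.38   0.67   0.    -0.219]
[ 0.612  0.332 -0.295  0.944  0.     0.474]
[ 0.612  0.432 -0.438  0.701  0.     0.474]
```

```bash
python3 - <<'E'
from h import *
np.set_printoptions(precision=4,suppress=True)
q=Q(np.radians(38))
ctrl.set_gripper(0.0,30)
ctrl.move_ptp(W(-.13,-.081,.22),q)
ctrl.move_l(W(-.10,-.081,.075),rate=.2)
s=ctrl.get_state(); print(s["time"],s["position"]-W(-.10,-.081,.075),s["finger_gap"],s["wrist_force"])
im,c=snap("wrist","w1"); snap("side","s1"); print(ctrl.get_state()["time"])
E
```

```text
4.3667 [0.0005 0.0001 0.0004] -0.000675291226993229 [ 0.5465 -0.0159  0.7739]
4.4667
```

View pics/w1.png

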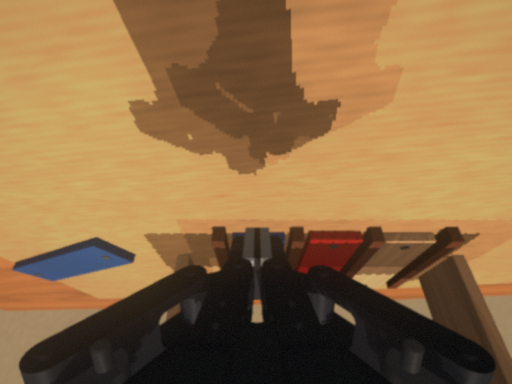

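View pics/s1.png

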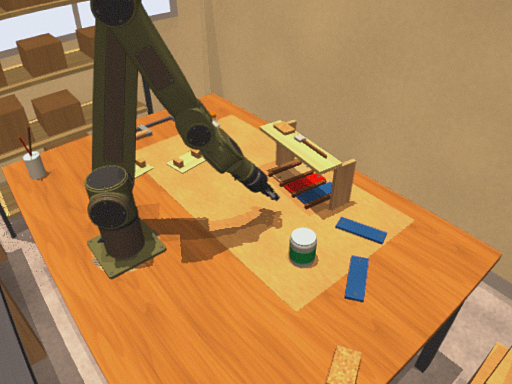

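The wrist view shows the shut fingers (257,240) centred between the fences of the blue bay (220 and 297), with red (330,250) and plain (410,260) beside it. Of the three blue pieces in the top view, (290,140), (363,135) and (404,188), the one in the bay is farthest left and is the one meant. Of the two stands, (127,205) and (100,275), the first is farther right. I'm going in to press.

```bash
python3 - <<'E'
from h import *
np.set_printoptions(precision=4,suppress=True)
ctrl.move_l(W(.038,-.081,.06),rate=.15); ctrl.wait(.2)
f0=ctrl.get_state()["wrist_force"]; print("f0",f0)
ctrl.move_l(W(.038,-.081,.036),rate=.1)
z=.036
while z>.018:
    z-=.001; ctrl.move_l(W(.038,-.081,z),rate=.03); ctrl.wait(.05)
    s=ctrl.get_state(); f=s["wrist_force"]-f0
    if f[2]>1: print(round(z,4),s["position"][2],f)
    if f[2]>9: break
print(s["time"]); np.save("f0.npy",f0)
snap("side","s2")
E
```

```text
f0 [-0.8409 -0.3194  0.1923]
0.027 0.027874604521645113 [0.7213 0.4896 3.4075]
0.026 0.027749061736081913 [0.1604 0.9153 6.6668]
0.025 0.027683263105905517 [-1.8631  0.6602  8.9856]
0.024 0.027651617670405085 [-2.3553  1.4697 12.8598]
9.7333
```

```bash
python3 - <<'E'
from h import *
np.set_printoptions(precision=3,suppress=True)
f0=np.load("f0.npy"); x=.038; z=.024
while x>-.127:
    x-=.011; ctrl.move_l(W(x,-.081,z),rate=.06)
    s=ctrl.get_state(); f=(s["wrist_force"]-f0); print(round(x,3),round(z,4),s["position"],f)
    if f[2]<10: z-=.0007
    if f[2]>15: z+=.0007
print(s["time"])
snap("side","s3"); snap("top","t3")
E
```

```text
0.027 0.024 [ 0.629 -0.209  0.028] [-1.541  1.403 13.744]
0.016 0.024 [ 0.618 -0.208  0.028] [-2.24   1.02  13.758]
0.005 0.024 [ 0.607 -0.206  0.028] [-2.062  1.361 13.474]
-0.006 0.024 [ 0.596 -0.205  0.028] [-1.795  0.814 13.794]
-0.017 0.024 [ 0.585 -0.204  0.028] [-1.742  0.954 14.143]
-0.028 0.024 [ 0.574 -0.202  0.028] [-2.739  2.035 13.66 ]
-0.039 0.024 [ 0.564 -0.201  0.028] [-0.822  0.822 15.414]
-0.05 0.0247 [ 0.552 -0.199  0.028] [-2.187  0.819 14.759]
-0.061 0.0247 [ 0.541 -0.197  0.028] [-2.528  1.127 14.773]
-0.072 0.0247 [ 0.53  -0.196  0.028] [-2.298  1.022 15.962]
-0.083 0.0254 [ 0.518 -0.194  0.028] [-1.176 -0.023 14.324]
-0.094 0.0254 [ 0.507 -0.193  0.028] [-2.248  1.003 14.536]
-0.105 0.0254 [ 0.496 -0.191  0.028] [-1.88   0.632 15.723]
-0.116 0.0261 [ 0.484 -0.19   0.028] [-2.184  0.599 13.449]
-0.127 0.0261 [ 0.473 -0.188  0.028] [-2.358  0.631 14.871]
-0.138 0.0261 [ 0.462 -0.187  0.028] [-2.805  1.798 15.291]
15.1167
```

View pics/s3.png

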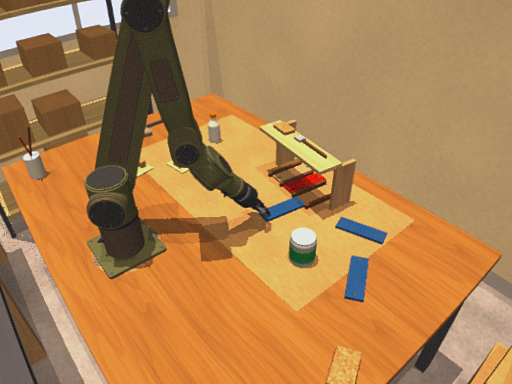

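View pics/t3.png

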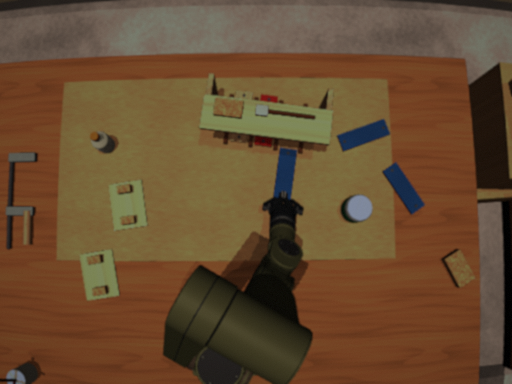

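```bash
python3 - <<'E'
from h import *
np.set_printoptions(precision=4,suppress=True)
p=ctrl.get_state()["position"]
ctrl.move_l(p+[0,0,.07],rate=.15)
ctrl.move_ptp(W(-.11,-.081,.2),Q(0))
ctrl.set_gripper(1.0)
im,c=snap("wrist","w4"); print(ctrl.get_state()["time"])
hsv=cv2.cvtColor(im,cv2.COLOR_BGR2HSV); m=cv2.inRange(hsv,(100,120,40),(130,255,255))
for k in cv2.findContours(m,0,1)[0]:
    if cv2.contourArea(k)>300: r=cv2.minAreaRect(k); b=cv2.boxPoints(r); X=onz(c,b,.012); print(r,cv2.contourArea(k),X,X.mean(0),np.linalg.norm(X-np.roll(X,-1,0),axis=1))
E
```

```text
17.9
((257.6101989746094, 235.74440002441406), (37.80976867675781, 60.671485900878906), 2.2906100749969482) 1745.0 [[ 0.6108 -0.2325  0.012 ]
 [ 0.5254 -0.2161  0.012 ]
 [ 0.5337 -0.1692  0.012 ]
 [ 0.6199 -0.182   0.012 ]] [ 0.5724 -0.2     0.012 ] [0.0869 0.0477 0.0871 0.0513]
((265.0, 164.0), (42.0, 28.0), 90.0) 777.0 [[ 0.4512 -0.1917  0.012 ]
 [ 0.4555 -0.159   0.012 ]
 [ 0.5064 -0.1646  0.012 ]
 [ 0.5019 -0.1988  0.012 ]] [ 0.4788 -0.1785  0.012 ] [0.033  0.0512 0.0345 0.0512]
```

View pics/w4.png

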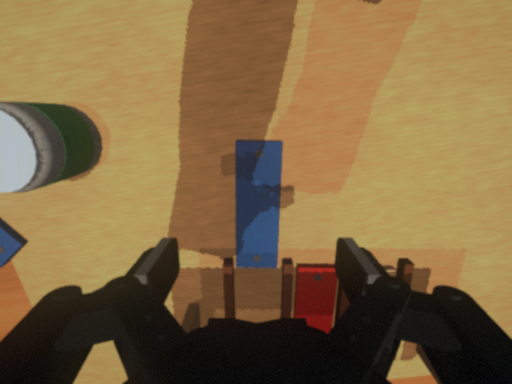

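```bash
python3 - <<'E'
from h import *
np.set_printoptions(precision=4,suppress=True)
im,c=load("wrist","w4")
hsv=cv2.cvtColor(im,cv2.COLOR_BGR2HSV); m=cv2.inRange(hsv,(95,90,20),(135,255,255)); m[:,:200]=0
m=cv2.morphologyEx(m,cv2.MORPH_CLOSE,np.ones((5,5)))
k=max(cv2.findContours(m,0,1)[0],key=cv2.contourArea)
r=cv2.minAreaRect(k);print(r)
X=onz(c,k.reshape(-1,2),.012)[:,:2]
R=cv2.minAreaRect((X*1000).astype(np.float32)); print("world mm",R)
cc=np.array(R[0])/1000; print("rack coords",(cc-O[:2])@RX[:2],(cc-O[:2])@RY[:2])
b=cv2.boxPoints(R)/1000; print(b)
# red board corners near
m=cv2.inRange(hsv,(0,180,60),(6,255,255))|cv2.inRange(hsv,(174,180,60),(180,255,255)); k=max(cv2.findContours(m,0,1)[0],key=cv2.contourArea); print("red",cv2.boundingRect(k),onz(c,[(317,265)],.012))
print("fence ends",onz(c,[(229,259),(288,259)],.018))
E
```

```text
((258.5, 203.99996948242188), (42.99999237060547, 123.99998474121094), 0.0)
world mm ((533.2359008789062, -194.69607543945312), (52.20095443725586, 166.8855743408203), 81.16458892822266)
rack coords -0.06632216808566369 -0.07992045725303414
[[ 0.4468 -0.2077]
 [ 0.6117 -0.2333]
 [ 0.6197 -0.1817]
 [ 0.4548 -0.1561]]
red (294, 265, 43, 69) [[ 0.6246 -0.1257  0.012 ]]
fence ends [[ 0.5964 -0.2412  0.018 ]
 [ 0.6066 -0.1641  0.018 ]]
```

```bash
python3 - <<'E'
from h import *
np.set_printoptions(precision=4,suppress=True)
q=Q(0,-.148); C=np.array([.5335,-.195,0])
ctrl.move_ptp(C+[0,0,.12],q); ctrl.set_gripper(.8,40)
ctrl.move_l(C+[0,0,.035],rate=.15); ctrl.wait(.1)
im,c=snap("wrist","w5"); s=ctrl.get_state(); print(s["time"],s["position"],s["finger_gap"],s["wrist_force"])
E
```

```text
19.5417 [ 0.5346 -0.1954  0.0363] 0.7990857162781841 [ 0.7534  0.4148 -0.1409]
```

View pics/w5.png

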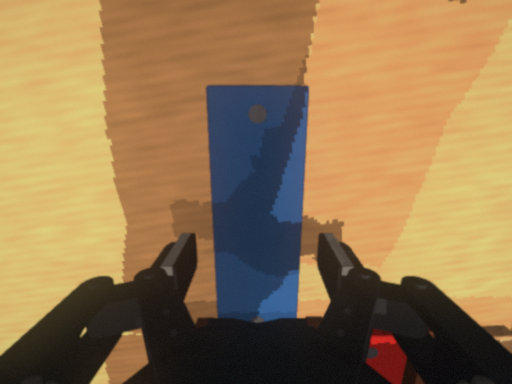

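The fingers (194 and 319 at row 240) straddle the board (214 to 302), centred and parallel. I'll feel for the bench, back off and grip.

```bash
python3 - <<'E'
from h import *
np.set_printoptions(precision=4,suppress=True)
im,c=load("wrist","w5"); X=onz(c,[(207,86),(308,86)],.012); n=X.mean(0); print("near end",X,np.linalg.norm(X[0]-X[1]),"centre",n+.085*np.array([np.cos(-.148),np.sin(-.148),0]))
C=np.array([.5335,-.195,0]); ctrl.wait(.1); f0=ctrl.get_state()["wrist_force"]
z=.016; ctrl.move_l(C+[0,0,z],rate=.1)
while z>.002:
    z-=.0012; ctrl.move_l(C+[0,0,z],rate=.04); ctrl.wait(.04); s=ctrl.get_state(); f=s["wrist_force"]-f0
    if f[2]>2.5: break
zc=s["position"][2]; print("contact",z,zc,f,s["time"])
ctrl.move_l(C+[0,0,zc+.004],rate=.04); ctrl.set_gripper(0.0,45)
s=ctrl.get_state(); print(s["finger_gap"],s["position"],s["wrist_force"]-f0,s["time"])
snap("side","s6")
E
```

```text
near end [[ 0.4462 -0.209   0.012 ]
 [ 0.4543 -0.1552  0.012 ]] 0.05433964624724023 centre [ 0.5343 -0.1946  0.012 ]
contact 0.006400000000000003 0.006809387723003288 [-0.4764  0.8058  4.4519] 22.3167
0.6434163517005194 [ 0.5337 -0.1951  0.011 ] [-0.5621  0.8036  4.2636] 22.8417
```

```bash
python3 - <<'E'
from h import *
np.set_printoptions(precision=4,suppress=True)
im,c=load("top","t3"); hsv=cv2.cvtColor(im,cv2.COLOR_BGR2HSV)
sub=im[170:240,100:160]; crop(im,95,170,65,70,8,"c_t3st")
print(hsv[200,135],hsv[200,170],hsv[188,124])
m=cv2.inRange(hsv,(27,60,90),(45,200,255)); m[:170]=0; m[240:]=0; m[:,:95]=0; m[:,160:]=0
m=cv2.morphologyEx(m,cv2.MORPH_CLOSE,np.ones((3,3)))
k=max(cv2.findContours(m,0,1)[0],key=cv2.contourArea); X=onz(c,cv2.convexHull(k).reshape(-1,2),.006)[:,:2]
print(cv2.contourArea(k),cv2.minAreaRect((X*1000).astype(np.float32)))
# wrist start view: other stand's neighbour; blocks partially visible only
s=ctrl.get_state(); p=s["position"]
ctrl.move_l(p+[0,0,.01],rate=.05); ctrl.move_l(p+[-.03,0.005,.15],rate=.2)
s=ctrl.get_state(); print(s["finger_gap"],s["wrist_force"],s["time"])
snap("side","s7"); snap("wrist","w7")
E
```

```text
[ 35  96 135] [ 20 136 124] [ 15 155 120]
1474.5 ((436.922119140625, 309.0396728515625), (149.7835693359375, 110.03498077392578), 8.458556175231934)
0.6415242737389878 [ 0.4149 -0.3576 -1.9272] 24.1083
```

View pics/s7.png

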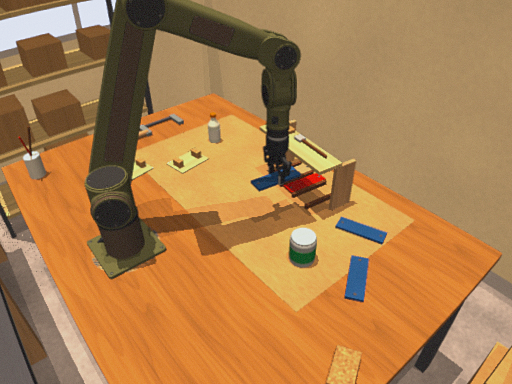

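View pics/w7.png

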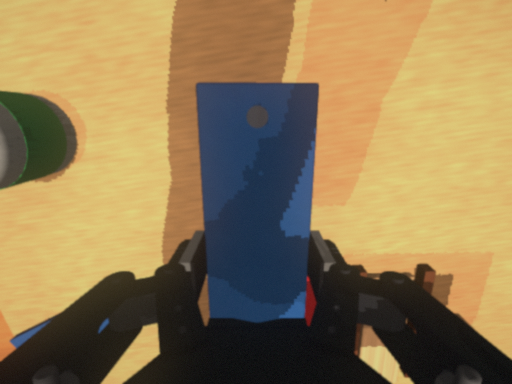

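View pics/c_t3st.png

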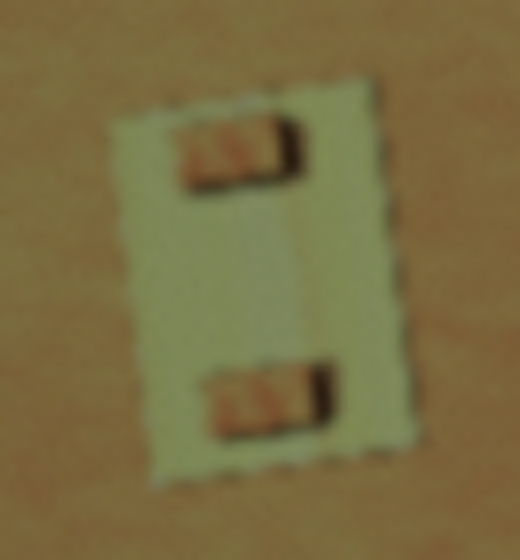

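```bash
python3 - <<'E'
from h import *
np.set_printoptions(precision=4,suppress=True)
for im,c,n,o in ((cv2.imread("pics/side0.png"),cam("side"),"pj_s",(155,135,65,50)),(cv2.imread("pics/t3.png"),cam("top"),"pj_t",(95,170,65,70))):
    k=10 if n=="pj_s" else 8
    x0,y0,w,h=o; I=cv2.resize(im[y0:y0+h,x0:x0+w],None,fx=k,fy=k,interpolation=cv2.INTER_CUBIC)
    S=np.array([.4365,.307,0]); yw=.145; a=np.array([np.cos(yw),np.sin(yw),0]); b=np.array([-a[1],a[0],0])
    for s in(-.05,.05):
        P=[S+a*(s+i*.0125)+b*j*.022+[0,0,.036] for i,j in((-1,-1),(1,-1),(1,1),(-1,1))]
        p=((proj(c,P)-[x0,y0]+.5)*k-.5); cv2.polylines(I,[p.astype(np.int32)],1,(255,0,255),1)
    P=[S+a*i*.075+b*j*.055+[0,0,.006] for i,j in((-1,-1),(1,-1),(1,1),(-1,1))]
    p=((proj(c,P)-[x0,y0]+.5)*k-.5); cv2.polylines(I,[p.astype(np.int32)],1,(255,0,0),1)
    cv2.imwrite(f"pics/{n}.png",I)
E
```

```text
(no output)
```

View pics/pj_s.png

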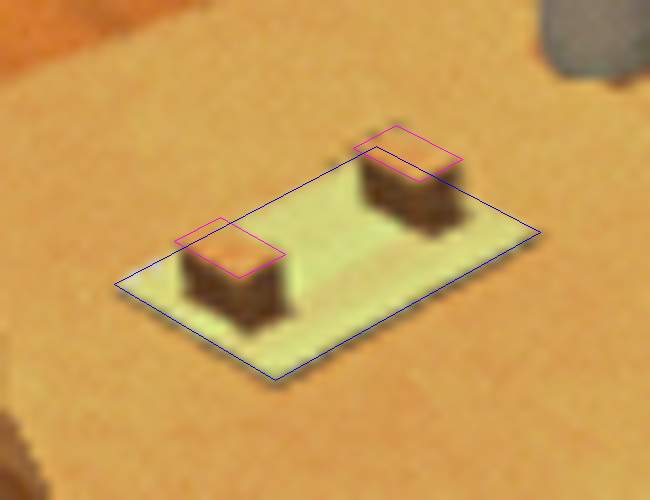

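View pics/pj_t.png

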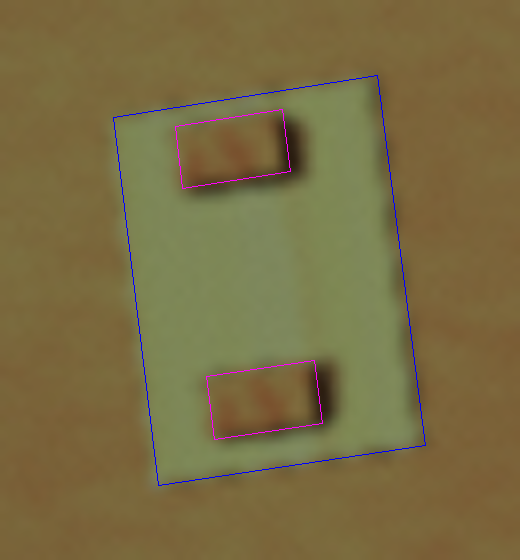

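```bash
python3 - <<'E'
from h import *
np.set_printoptions(precision=4,suppress=True)
q=Q(0,.145); S=np.array([.4365,.307,0])
ctrl.move_ptp(S+[0,0,.17],q); ctrl.move_l(S+[0,0,.075],rate=.15); ctrl.wait(.2)
s=ctrl.get_state(); print(s["time"],s["position"],s["finger_gap"],s["wrist_force"])
snap("side","s8"); im,c=snap("wrist","w8")
E
```

```text
27.0167 [0.4374 0.3075 0.0761] 0.6428075546104736 [ 0.0322 -0.4551 -2.2094]
```

View pics/s8.png

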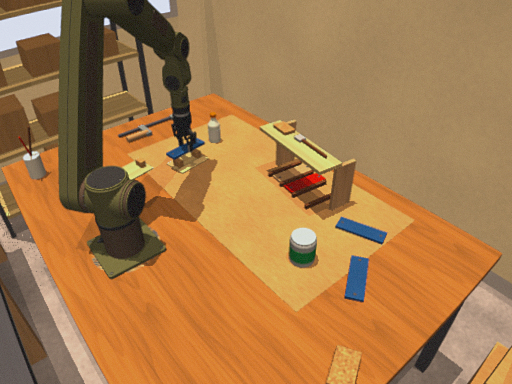

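View pics/w8.png

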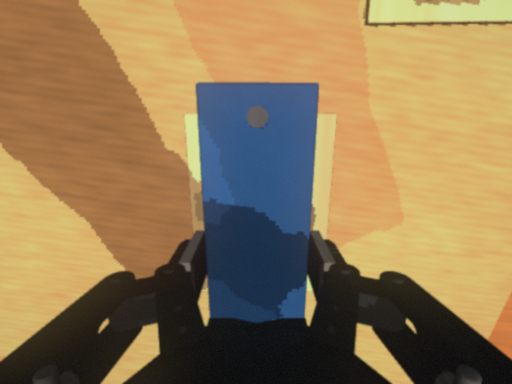

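The board is held level above the stand. The base's near edge (186 to 336 at row 114) shows evenly on both sides of the board (197 to 318). I'm lowering it.

```bash
python3 - <<'E'
from h import *
np.set_printoptions(precision=4,suppress=True)
im,c=load("wrist","w8"); X=onz(c,[(186,114),(336,114)],.006); print("base near edge",X,np.linalg.norm(X[0]-X[1]),X.mean(0)+.075*np.array([np.cos(.145),np.sin(.145),0]))
S=np.array([.4365,.307,0]); f0=ctrl.get_state()["wrist_force"]
z=.052; ctrl.move_l(S+[0,0,z],rate=.08); ctrl.wait(.1)
while z>.040:
    z-=.001; ctrl.move_l(S+[0,0,z],rate=.03); ctrl.wait(.05); s=ctrl.get_state(); f=s["wrist_force"]-f0
    if f[2]>4: break
ctrl.wait(.2); s=ctrl.get_state(); print(z,s["position"],s["wrist_force"]-f0,s["finger_gap"],s["time"])
snap("side","s9")
ctrl.set_gripper(.8); ctrl.wait(.2)
p=ctrl.get_state()["position"]; print(p)
ctrl.move_l(p+[0,0,.15],rate=.12)
ctrl.move_joints([1.177,.26,-.138,1.173,0,1.571]); 
snap("side","s10"); snap("top","t10"); print(ctrl.get_state()["time"])
E
```

```text
base near edge [[0.3744 0.2469 0.006 ]
 [0.3589 0.3535 0.006 ]] 0.10778600883503096 [0.4408 0.311  0.006 ]
0.04599999999999999 [0.4366 0.307  0.047 ] [-2.5455 -0.27    8.7298] 0.6398950659279454 29.65
[0.4365 0.307  0.0459]
32.8417
```

```bash
python3 - <<'E'
from h import *
np.set_printoptions(precision=4,suppress=True)
im,c=load("top","t10"); hsv=cv2.cvtColor(im,cv2.COLOR_BGR2HSV); crop(im,60,110,280,190,2.8,"c_t10")
m=cv2.inRange(hsv,(95,90,20),(135,255,255)); m[:,180:]=0; m[:150]=0;m[260:]=0
for k in cv2.findContours(m,0,1)[0]:
    if cv2.contourArea(k)>100:
        X=onz(c,k.reshape(-1,2),.048)[:,:2]; print(cv2.minAreaRect((X*1000).astype(np.float32)))
im=cv2.imread("pics/s10.png"); crop(im,140,100,220,120,3.5,"c_s10")
E
```

```text
((432.78094482421875, 304.4387512207031), (165.47569274902344, 53.56039047241211), 7.938043594360352)
```

View pics/c_t10.png

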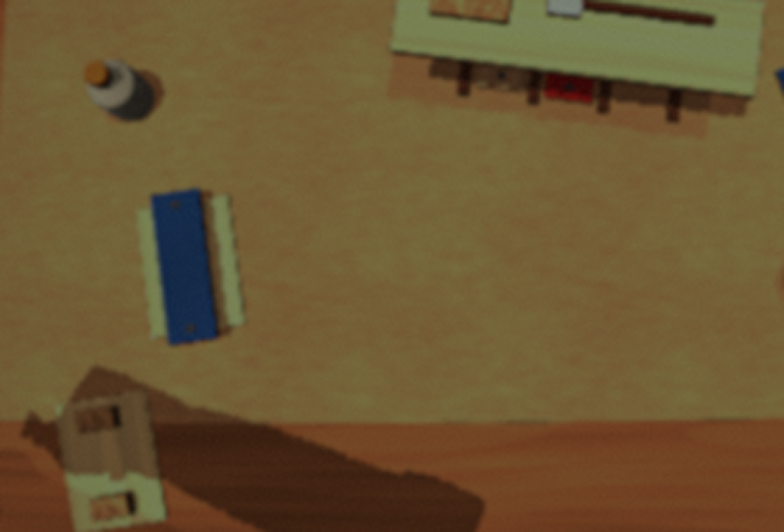

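View pics/c_s10.png

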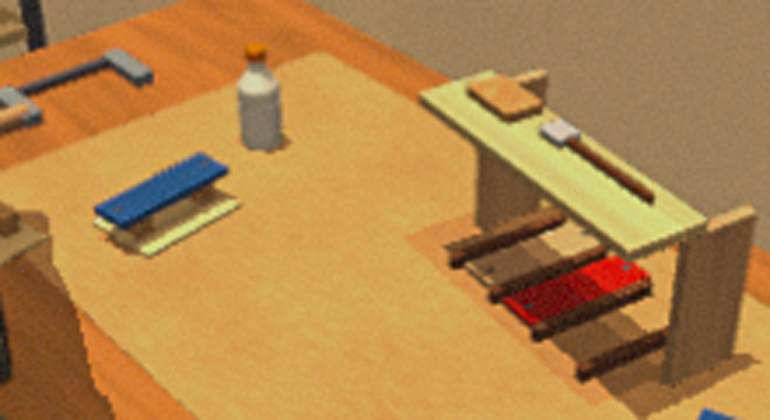

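```bash
python3 - <<'E'
from h import *
s=ctrl.get_state(); print(s["wrist_force"],s["time"]); ctrl.finish_job()
E
```

```text
[-0.54149139 -0.34724809 -0.39272874] 32.8417
the job is handed in; nothing more can be done
```

I pressed the blue board in the robot's right-hand bay with tilted, shut fingers at about 13–16 N. I drew it out about 175 mm and gripped it across its width. I then set it on the right-hand stand, with a contact force of about 9 N while still held, released it, moved the arm clear and handed in at 32.8 s.

**Drawing out:** the wrist camera put the board's centre at rack x = -66 mm; the limit is -36 mm. It lay flat on the bench.

**Final position:** the top camera shows the board level on both blocks at (433, 304) mm, yaw 7.9°. The stand's middle measured (436.5, 307) mm, yaw about 8.3°, so the board is about 4–5 mm off centre and in line.

**Disagreement:** a wrist view of the stand's near edge put its middle about 5 mm away from the top-camera value, at (441, 311) mm. Even taking that value, the board is about 10 mm off, inside the 20 mm limit.

**Other objects:** in the last pictures the red and plain boards and the glue bottle look unmoved. I compared these by eye only. The arm never went near the tin; I did not check it in the final enlarged views.

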